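# Trial-fit a taper arbor in its sleeve and drift it out

### The job

Trial-fit the taper arbor: take it from its rest block, put its shank into the steel sleeve and seat it with a firm twisting push until its collar is home on the sleeve's face and it stays there when you let go. Then take the drift (the flat wedge with the handle) and push it tip first through the sleeve's slot, under the seated shank, until the taper lets go; leave the drift in the slot as far as its shoulder, with the arbor standing loose on it in the sleeve. Never press down on the sleeve with more than about 20 N, and leave the small parts lying around where they are.

Things in the scene. Friction and masses are not known exactly. Their poses are not given: they have to be found in the camera images.
- sleeve_face (a point): centre of the top face of the upright steel sleeve, 100 mm above the bench, z up, x along its slot. The sleeve, 50 mm wide, round above and square below, stands on a dark flange 84 x 90 x 8 mm fixed to the bench. Its bore tapers from 35 mm wide at the face down to 24 mm, 6 degrees a side
- sleeve_slot (a point): middle of the slot's floor at its mouth on the robot's side, 25 mm before the sleeve's axis and 80 mm below the face; x points into the slot, the way to push the drift. The slot, 16 mm wide and 30 mm high with a flat floor, runs right through the sleeve under the bore
- sleeve (a joint): how far the sleeve is pressed down on its spring pad, m; 0 at rest, 8 N per mm, so 0.0025 is 20 N. 5 mm travel
- arbor: loose steel taper arbor, 0.18 kg, upright in the rest at first, hanging on its collar. Origin: centre of the underside of the collar (dark disc 42 mm wide, 6 mm thick), z up to the head. Head: hexagon 32 mm across flats, 6 to 40 mm above the origin; flats face the arbor's +x and every 60 degrees from it
- arbor_tip (a point): blunt lower tip, 11 mm wide, of the arbor's tapered shank, 68 mm under the collar. The taper first bears with the collar 5 mm over the face. A plain 20 N push jams it 2 mm lower; swinging it to and fro by 0.35 rad under 14 to 18 N works it down till collar and face all but touch. Let go, it springs back about 1 mm and holds; its tip is then 12 to 14 mm over the slot's floor
- rest: black block 64 x 64 x 78 mm with a loose bore, fixed to the bench; holds the arbor at the start. Origin: centre of its underside
- drift: loose steel drift lying on its flat underside, 158 mm long, 0.13 to 0.21 kg. Origin: middle of the underside; x to the tip, z up. Handle: black, 64 x 18 x 20 mm high, its middle 47 mm behind the origin. Between handle and blade a shoulder plate 22 mm wide, 25 mm high
- drift_tip (a point): tip of the drift's blade at the height of its underside, 79 mm ahead of the drift's origin. Blade: 88 mm long, 10 mm wide, top rising evenly from 7 mm high at the tip to 24.6 mm at the shoulder. Freeing the taper takes a push of 5 to 20 N; when the shoulder meets the sleeve, the arbor is lifted about 7 mm
- flux_tin: round red tin, 58 mm wide, 20 mm high; leave alone
- amber_tape: roll of amber tape lying flat, 58 mm wide, 12 mm high; leave alone
- capacitor_0: blue can capacitor standing up, 18 mm wide, 26 mm high; leave alone
- relay: small black relay, 13 x 29 x 24 mm; leave alone
- terminal_block: green terminal block, 16 x 40 x 20 mm; leave alone
Things that resemble listed ones, but are neither listed nor needed, are in the scene too. What is shaped like the arbor but purple is not meant.

How it is judged (in metres and radians):
On the way, in this order (a step that is already met when the one before it is completed fails the run):
1. the arbor is home in the sleeve (collar within 2.2 mm of the face, upright) and holds there with the fingers off it (z of arbor in the frame of sleeve_face below 0.0022 m and horizontal distance between arbor and sleeve_face below 0.004 m and angle between the z axis of arbor and the z axis of sleeve_face, either way round below 0.06 rad and contact force between the fingers and arbor below 0.1 N), for 0.4 s.
2. the drift's blade bears up against the tip of the still seated arbor, nothing touching the arbor's head (z of arbor in the frame of sleeve_face below 0.003 m and contact force between the fingers and arbor below 0.1 N and contact force between drift and arbor above 3 N and x of drift_tip in the frame of sleeve_face above 0 m).
3. the drift, through the slot, has lifted the arbor free of the taper (collar at least 6 mm above the face), nothing touching its head (z of arbor in the frame of sleeve_face between 0.006 and 0.01 m and horizontal distance between arbor and sleeve_face below 0.006 m and angle between the z axis of arbor and the z axis of sleeve_face, either way round below 0.12 rad and x of drift_tip in the frame of sleeve_face above 0.025 m and angle between the x axis of drift and the x axis of sleeve_face, either way round below 0.12 rad and y of drift_tip in the frame of sleeve_face between -0.012 and 0.012 m and z of drift_tip in the frame of sleeve_face below -0.07 m and contact force between the fingers and arbor below 0.1 N), for 0.1 s.
At the end, for the whole second after the job is handed in: the drift lies level in the slot, its tip at least 25 mm past the sleeve's axis; the arbor stands upright in the sleeve on the drift, loose, its collar 6 to 10 mm above the face (loose from 5 mm); both at rest (z of arbor in the frame of sleeve_face between 0.006 and 0.01 m and horizontal distance between arbor and sleeve_face below 0.006 m and angle between the z axis of arbor and the z axis of sleeve_face, either way round below 0.12 rad and x of drift_tip in the frame of sleeve_face above 0.025 m and angle between the x axis of drift and the x axis of sleeve_face, either way round below 0.12 rad and y of drift_tip in the frame of sleeve_face between -0.012 and 0.012 m and z of drift_tip in the frame of sleeve_face below -0.07 m and linear speed of each of arbor, drift below 0.02 m/s and contact force between drift and arbor above 0.3 N); the robot touches nothing.
It fails at once if the sleeve is pressed down by more than about 22 N (its spring pad gives 2.75 mm) (value of joint sleeve above 0.00275 m).
It fails at once if one of the small parts is pushed away by more than 30 mm (distance of any of flux_tin, amber_tape, capacitor_0, relay, terminal_block from where it was at the start of the episode above 0.03 m).
It also fails if it takes over 72 s, if anything falls off the work surface, if the arm or the gripper's body presses on something with over 40 N, if the wrist force passes 120 N, or if a joint passes its speed limit or range.

### The arm

A 6-joint arm with a two-finger parallel gripper is mounted at the origin on a cart in front of the work surface, level with it; the furniture and walls round the work are solid. World frame = base frame: x ahead of the robot, y to its left, z up, the work surface at z = 0. Lengths are in mm, angles in rad, forces in N, time in s.
With the tool pointing down it reaches from about 400 to 925 mm from the base axis. Payload 3.4 kg.
Tool frame: the origin (TCP) lies at the very end of the fingers, on their centre line; the grasp point (between the pads) lies 19 mm behind it; z points along the fingers, y is the line along which they close (so a half turn about z gives the same grasp; the last joint's range is limited). The gripper opens to 85 mm and grips with 20 to 120 N. Pads are 22 mm wide; open, the fingers measure 114 mm over their backs; the gripper's body (76 mm by 85 mm) begins 54 mm behind the grasp point. The pads swing forward as they close: fully open they stand 13 mm farther back than shut.
Start: joints at [1.274, 0.307, 1.506, -0, 1.328, -0.073], TCP at [127.637, 560.66, 231.305] pointing down, gripper open.
Joint ranges: [-3.12, 3.12], [-1.05, 2.28], [0.14, 2.33], [-1.42, 4.57], [0.1, 2.73], [-2.68, 2.68]. Speed limits (rad/s): [2.57, 2.57, 3.14, 3.14, 3.14, 3.14].

### API

Orientations are given as a 3x3 rotation matrix whose columns are the frame's x, y, z axes.
In Python, from cell import robot gives the robot as it stands.
- The arm moves only by the tool move_arm, never from a script. Its argument "plan" is a list of rows, each an object of numbers: "dx", "dy", "dz": the shift along the tool's x, y, z in cm; "ax", "ay", "az": the turn, a rotation vector about the tool's x, y, z in rad. In form: [{"dx": .., "dy": .., "dz": .., "ax": .., "ay": .., "az": ..}, ...]. A call has 1 to 5 rows; each row is the pose to reach, as a shift and turn from the pose commanded when the call began, along the tool's axes at that moment; what a row does not reach only later rows make up. A row lasts 1/8 s, in which the tool goes at most 62.5 mm and 10.7 degrees, less where a joint would pass 70% of its speed; a pose out of reach is approached as far as the arm can. A call with a gripper value outside its range is refused whole. "fingers" is the finger opening in cm, from 0 to 8.54, set as the call begins (left out, the last holds). The fingers move at their own pace and stop on an object; "grip_force" is the grip in N (left out, the last holds). Time passes only in rows, so rows that repeat a pose let the fingers close. It gives the time, the measured TCP pose, the force, the opening and the grip force at its end, in the units of the state.
- robot.state(): the state, without advancing time (a new reading comes with each control period).
- robot.read_camera(name): name is "scene" or "top"; returns a dict with "frame" (480x640x3 uint8, blue, green, red), "fov_y" (degrees; the focal length in pixels is half the picture's height over the tangent of half this angle, whatever the lens; pixels are square), "cx", "cy" (the principal point, pixels), "extrinsics" (4x4, takes a point from camera to world coordinates). Camera axes: x right, y down, z forward; pixel columns grow to the right and rows downward; lengths in mm; the calibration is good to about 2 mm. A picture is of the moment at which its call begins. There is no depth.
- robot.close_job(): hands the job in; it is judged then, once.
The state is a dict: "time": time; "joint_positions": joint angles; "joint_vel": joint speeds; "joint_efforts": joint torques, N m; "eef_pos": TCP position; "orientation": TCP orientation; "wrist_force": force on the tool from outside, world axes, zero at the start; "torque": the same for the moment, N m; "grip_width": finger opening in mm; "grip_force": force on a finger pad.
Only numpy, scipy, OpenCV 4.12 (cv2) and the standard library are available. Lean on these libraries where they do the work, as an engineer would, in place of code of your own. Each camera call takes 0.05 s, during which the arm holds its last target. There are 200 camera calls.

## Working session

There is one attempt and no reset: what is moved stays moved. The work goes in short steps, Python scripts to look and compute and a tool call to move; the robot and the scene stay as the last step left them, time stands still between calls to the robot, and variables do not carry over. Pictures are saved under pics/ and viewed, at most 14 in all, crops included, and the job is handed in when it is done.

Besides the shell and the picture viewer there is one more tool, called after ">>>" as name(argument=value, ...), one argument or row to a line, values as JSON. move_arm: Moves the arm, as the interface text tells. Its arguments: {"type":"object","properties":{"plan":{"type":"array"},"fingers":{"type":"number"},"grip_force":{"type":"number"}},"required":["plan"]}

```bash
mkdir -p pics; ls; cat > h.py <<'E'
from cell import robot
import numpy as np, cv2
def cam(n):
    c=robot.read_camera(n); f=240/np.tan(np.radians(c["fov_y"])/2)
    return c["frame"],f,c["cx"],c["cy"],np.array(c["extrinsics"])
def ray(c,u,v):
    _,f,cx,cy,E=c; d=E[:3,:3]@np.array([(u-cx)/f,(v-cy)/f,1]); return E[:3,3],d
def onz(c,u,v,z):
    o,d=ray(c,u,v); return o+d*(z-o[2])/d[2]
def proj(c,p):
    _,f,cx,cy,E=c; q=E[:3,:3].T@(np.array(p,float)-E[:3,3]); return np.array([cx+f*q[0]/q[2],cy+f*q[1]/q[2]])
E
python3 - <<'E'
from h import *
for n in("top","scene"):
    c=cam(n); cv2.imwrite(f"pics/{n}0.png",c[0]); print(n,c[1:4],c[4].round(3).tolist())
print(robot.state())
E
```

```text
pics
top (np.float64(514.2434033531022), 327.1364259893816, 243.28215214795145) [[0.013, -0.996, 0.09, 452.18], [-1.0, -0.014, -0.003, 120.792], [0.005, -0.09, -0.996, 1075.022], [0.0, 0.0, 0.0, 1.0]]
scene (np.float64(510.41625418877794), 318.9681791496268, 237.42970335912113) [[0.477, -0.527, 0.703, -148.601], [-0.879, -0.281, 0.385, -245.043], [-0.005, -0.802, -0.598, 663.711], [0.0, 0.0, 0.0, 1.0]]
{'time': 0.1, 'joint_positions': array([ 1.27350130e+00,  3.07478801e-01,  1.50754534e+00,  1.12867810e-05,
        1.32839783e+00, -7.34886913e-02]), 'joint_vel': array([ 4.12218871e-06, -1.38562945e-03, -4.41649804e-03, -6.90917607e-04,
       -2.71632627e-03,  2.07008520e-03]), 'joint_efforts': array([ 1.60012518e-03, -4.58527637e+01, -2.52607977e+01, -1.33318645e-04,
        5.59796186e-03,  1.53551736e-05]), 'eef_pos': array([127.44640777, 560.0550387 , 230.48328308]), 'orientation': array([[-9.75059085e-01,  2.21944775e-01, -5.46347210e-04],
       [ 2.21945400e-01,  9.75057532e-01, -1.74586001e-03],
       [ 1.45235456e-04, -1.82357591e-03, -9.99998327e-01]]), 'wrist_force': array([0.05746441, 0.17236884, 0.7113319 ]), 'torque': array([ 0.01243112, -0.06622107,  0.00101429]), 'grip_force': 0.0, 'grip_width': 85.76258054418848}
```

View pics/top0.png

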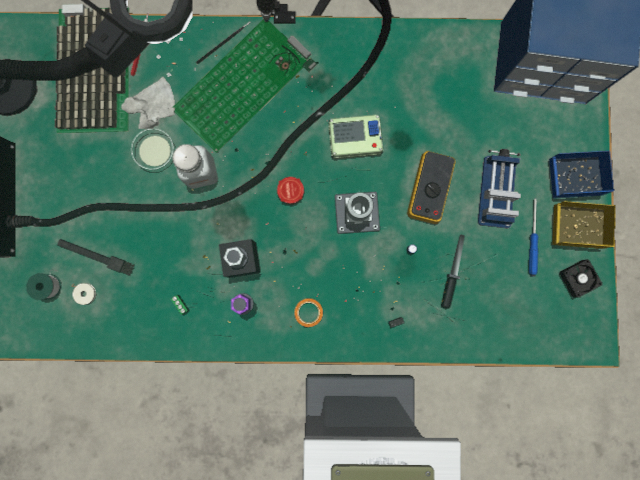

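View pics/scene0.png

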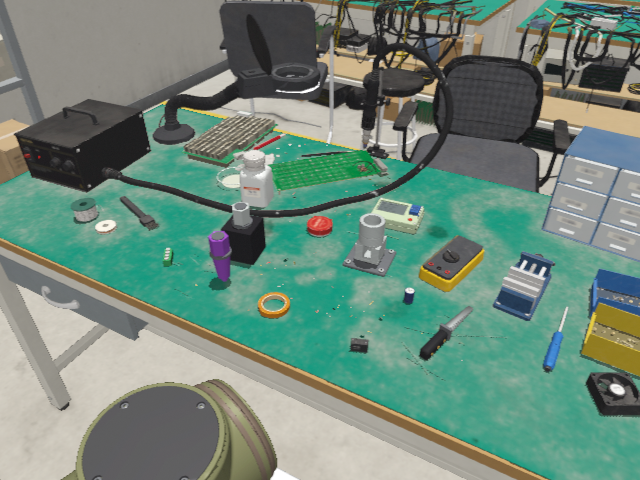

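The top view shows the sleeve at (358,210), the rest with arbor at (235,258) and the purple decoy at (241,305). There are two drift candidates, at (455,270) and (97,257). I'll zoom in on both.

```bash
python3 - <<'E'
from h import *
t=cv2.imread("pics/top0.png"); s=cv2.imread("pics/scene0.png")
def cr(i,x,y,w,h): return cv2.resize(i[y:y+h,x:x+w],(400,300),interpolation=cv2.INTER_CUBIC)
cv2.imwrite("pics/z1.png",np.vstack([np.hstack([cr(t,410,225,100,75+15),cr(s,410,295,80,60)]),np.hstack([cr(t,325,180,72,54),cr(t,205,230,72,54)])]))
E
```

```text
(no output)
```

View pics/z1.png

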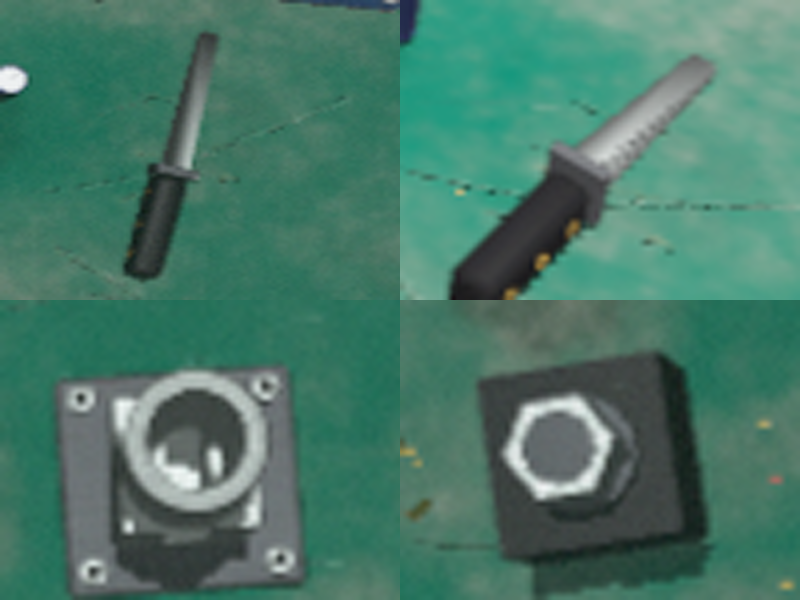

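The right-hand object at (455,270) is the drift: steel blade, shoulder plate, black handle, with its tip at (461.8,235.5) and handle end at (445.5,307.5). The sleeve ring is at (360.3,205.2) and the arbor's hexagon at (233.4,256.6).

```bash
python3 - <<'E'
from h import *
c=cam("top"); s=cam("scene")
P3=lambda u,v:(325+u/5.556,180+v/5.556); P4=lambda u,v:(205+u/5.556,230+v/5.556); P1=lambda u,v:(410+u/4,225+v*.3)
face=onz(c,*P3(196,140),100); print("face",face)
fl=np.array([onz(c,*P3(*p),8)[:2] for p in[(58,83),(285,67),(303,282),(72,296)]]); print("flange",fl.mean(0),[np.linalg.norm(fl[i]-fl[i-1]) for i in range(4)],
 [np.arctan2(*(d[::-1])) for d in(fl[0]-fl[3],fl[1]-fl[2],fl[0]-fl[1],fl[3]-fl[2])])
hx=np.array([onz(c,*P4(*p),118)[:2] for p in[(102,152),(125,97),(190,95),(213,143),(192,193),(137,200)]]); print("arbor",hx.mean(0))
r=hx-hx.mean(0); a=np.arctan2(r[:,1],r[:,0]); print(np.linalg.norm(r,axis=1), "flat dirs mod60", ((a+np.pi/6)%(np.pi/3)))
rest=np.array([onz(c,*P4(*p),78)[:2] for p in[(78,82),(260,52),(285,230),(105,260)]]); print("rest",rest.mean(0),[np.arctan2(*(rest[i]-rest[j])[::-1]) for i,j in((0,3),(1,2),(0,1),(3,2))])
tip=onz(c,*P1(207,35),6); end=onz(c,*P1(142,275),18); d=tip-end; print("drift",tip,end,np.linalg.norm(d[:2]),np.arctan2(d[1],d[0]))
# drift by mask: not green, right region
hsv=cv2.cvtColor(c[0],cv2.COLOR_BGR2HSV); m=((hsv[...,1]<110)).astype(np.uint8); m[:, :432]=0;m[:,475:]=0;m[:228]=0;m[315:]=0
n,l,st,ce=cv2.connectedComponentsWithStats(m); k=1+np.argmax(st[1:,4]); pts=np.argwhere(l==k)[:,::-1].astype(np.float32)
print(st[k],cv2.minAreaRect(pts)); q=np.array([onz(c,u,v,14)[:2] for u,v in pts]); w,V=np.linalg.eigh(np.cov(q.T)); print("pca",q.mean(0),np.arctan2(V[1,1],V[0,1]), np.ptp(q@V[:,1]))
# scene: check projections of estimates
print("proj scene face",proj(s,face),"arbor head",proj(s,[*hx.mean(0),118]),"tip",proj(s,tip),"end",proj(s,end))
i=s[0].copy()
for p in(face,[*hx.mean(0),118],tip,end): cv2.circle(i,tuple(int(x) for x in proj(s,p)),1,(0,0,255),-1)
cr=lambda x,y:cv2.resize(i[y:y+75,x:x+100],(400,300),interpolation=cv2.INTER_NEAREST)
cv2.imwrite("pics/p1.png",np.vstack([np.hstack([cr(325,200),cr(400,295)]),np.hstack([cr(195,190),cr(325,200)])]))
E
```

```text
face [614.81021434  54.92471216 100.        ]
flange [614.19616558  54.80664436] [np.float64(81.20011097217103), np.float64(86.17785358663738), np.float64(82.13031051723597), np.float64(87.03964451442968)] [np.float64(0.07667690881536769), np.float64(0.08720798639046114), np.float64(1.6562058482308868), np.float64(1.6454845190683158)]
arbor [512.09508002 291.13130184]
[19.42553806 20.53006059 19.96043804 17.835392   19.05992092 19.35055673] flat dirs mod60 [0.10686272 0.11166437 0.02154522 0.08171602 0.10585213 0.14763539]
rest [511.51203416 290.41656155] [np.float64(0.18163443655099917), np.float64(0.1650495667020798), np.float64(1.7491433287963458), np.float64(1.7497139923346274)]
drift [ 569.37298182 -164.31013023    6.        ] [ 419.66272605 -126.34271499   18.        ] 154.449620603342 -0.2483696309277772
[ 432  228   43   87 1314] ((453.0, 271.0), (86.0, 42.0), 90.0)
pca [ 503.46196552 -145.0166545 ] 2.913310349322105 192.94408994768474
proj scene face [372.35372863 219.29468216] arbor head [240.54376835 205.77251003] tip [470.04743546 306.57143896] end [423.45029898 350.72905026]
```

View pics/p1.png

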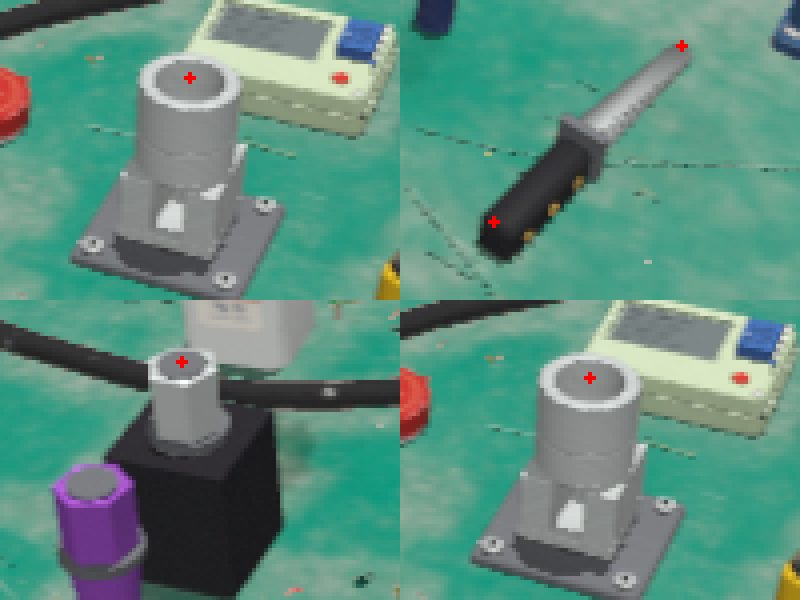

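```bash
cat >> h.py <<'E'
from scipy.spatial.transform import Rotation as Ro
def to(x,y,z,psi,st=None):
    st=st or robot.state(); R=np.array(st["orientation"]); 
    s,c=np.sin(psi),np.cos(psi); T=np.array([[-s,c,0],[c,s,0],[0,0,-1.]])
    d=R.T@(np.array([x,y,z])-st["eef_pos"])/10; r=Ro.from_matrix(R.T@T).as_rotvec()
    print("t",round(st["time"],2),"pos",np.round(st["eef_pos"],1),"dx dy dz",d.round(2),"rot",r.round(3),"F",np.round(st["wrist_force"],1),"grip",round(st["grip_width"],1))
E
python3 -c "
from h import *
to(512,291,170,1.143)"
```

```text
t 0.2 pos [127.5 560.2 230.7] dx dy dz [-43.47 -17.71   6.09] rot [-0.001  0.     0.204] F [-0.1  1.2  0.2] grip 85.3
```

>>> move_arm(
  plan=[
    {"dx": -22,"dy": -9,"dz": 2,"az": 0.1},
    {"dx": -32,"dy": -13,"dz": 4,"az": 0.2},
    {"dx": -43.47,"dy": -17.7,"dz": 6,"az": 0.204},
    {"dx": -43.47,"dy": -17.7,"dz": 6,"az": 0.204},
    {"dx": -43.47,"dy": -17.7,"dz": 6,"az": 0.204},
  ],
)

```text
$.plan[0]: bad value
```

>>> move_arm(
  plan=[
    {},
  ],
)

```text
$.plan[0]: bad value
```

```bash
python3 -c "
from h import *
to(512,291,170,1.143)"
```

```text
t 0.2 pos [127.5 560.2 230.7] dx dy dz [-43.47 -17.71   6.09] rot [-0.001  0.     0.204] F [-0.1  1.2  0.2] grip 85.3
```

All keys seem to be required.

>>> move_arm(
  plan=[
    {"dx": -43.5,"dy": -17.7,"dz": 6,"ax": 0,"ay": 0,"az": 0.204},
    {"dx": -43.5,"dy": -17.7,"dz": 6,"ax": 0,"ay": 0,"az": 0.204},
    {"dx": -43.5,"dy": -17.7,"dz": 6,"ax": 0,"ay": 0,"az": 0.204},
    {"dx": -43.5,"dy": -17.7,"dz": 6,"ax": 0,"ay": 0,"az": 0.204},
    {"dx": -43.5,"dy": -17.7,"dz": 6,"ax": 0,"ay": 0,"az": 0.204},
  ],
)

```text
time: 0.82
eef_pos: [383.1, 381.8, 191.5]
orientation: [[-0.91, 0.415, 0.0], [0.415, 0.91, 0.0], [-0.0, 0.0, -1.0]]
wrist_force: [0.6, 0.3, -0.4]
grip_width: 85.4
grip_force: 0.0
```

```bash
python3 -c "
from h import *
to(512,291,170,1.143)"
```

```text
t 0.82 pos [383.1 381.8 191.5] dx dy dz [-15.49  -2.92   2.15] rot [0. 0. 0.] F [ 0.6  0.3 -0.4] grip 85.4
```

>>> move_arm(
  plan=[
    {"dx": -15.5,"dy": -2.9,"dz": 2.1,"ax": 0,"ay": 0,"az": 0},
    {"dx": -15.5,"dy": -2.9,"dz": 2.1,"ax": 0,"ay": 0,"az": 0},
    {"dx": -15.5,"dy": -2.9,"dz": 2.1,"ax": 0,"ay": 0,"az": 0},
    {"dx": -15.5,"dy": -2.9,"dz": 2.1,"ax": 0,"ay": 0,"az": 0},
  ],
)

```text
time: 1.32
eef_pos: [512.7, 290.4, 169.9]
orientation: [[-0.908, 0.418, -0.0], [0.418, 0.908, -0.001], [-0.0, -0.001, -1.0]]
wrist_force: [-1.1, 0.2, 1.9]
grip_width: 85.1
grip_force: 0.0
```

```bash
python3 -c "
from h import *
to(512,291,89,1.143)
c=cam('top');s=cam('scene')
a=c[0][200:320,165:325]; b=s[0][110:260,150:350]
cv2.imwrite('pics/g1.png',np.hstack([cv2.resize(a,(400,300)),cv2.resize(b,(400,300))]))"
```

```text
t 1.32 pos [512.7 290.4 169.9] dx dy dz [0.09 0.03 8.09] rot [-0.001  0.    -0.004] F [-1.1  0.2  1.9] grip 85.1
```

View pics/g1.png

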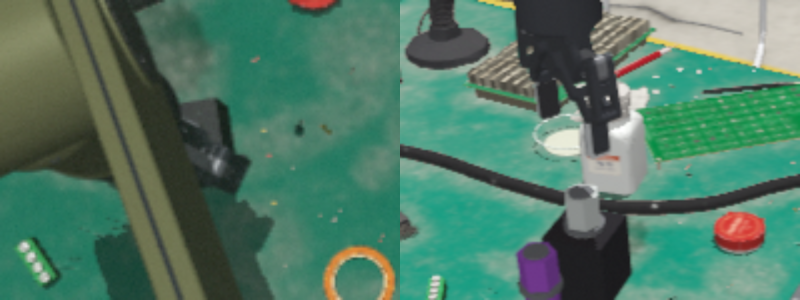

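The gripper straddles the arbor in the scene view, with its tips at about (574,125) and the head below at (583,190). Next I descend and grip.

>>> move_arm(
  plan=[
    {"dx": 0.1,"dy": 0,"dz": 5,"ax": 0,"ay": 0,"az": 0},
    {"dx": 0.1,"dy": 0,"dz": 7.5,"ax": 0,"ay": 0,"az": 0},
    {"dx": 0.1,"dy": 0,"dz": 8.1,"ax": 0,"ay": 0,"az": 0},
    {"dx": 0.1,"dy": 0,"dz": 8.1,"ax": 0,"ay": 0,"az": 0},
  ],
)

```text
time: 1.92
eef_pos: [509.3, 293.6, 90.2]
orientation: [[-0.91, 0.414, 0.0], [0.414, 0.91, 0.0], [-0.0, 0.0, -1.0]]
wrist_force: [0.4, -0.1, 0.2]
grip_width: 85.5
grip_force: 0.0
```

>>> move_arm(
  plan=[
    {"dx": 0,"dy": 0,"dz": 0,"ax": 0,"ay": 0,"az": 0},
    {"dx": 0,"dy": 0,"dz": 0,"ax": 0,"ay": 0,"az": 0},
    {"dx": 0,"dy": 0,"dz": 0,"ax": 0,"ay": 0,"az": 0},
    {"dx": 0,"dy": 0,"dz": 0,"ax": 0,"ay": 0,"az": 0},
    {"dx": 0,"dy": 0,"dz": 0,"ax": 0,"ay": 0,"az": 0},
  ],
  fingers=2.5,
  grip_force=70,
)

```text
time: 2.55
eef_pos: [510.3, 292.9, 90.8]
orientation: [[-0.91, 0.415, 0.001], [0.415, 0.91, 0.001], [-0.001, 0.001, -1.0]]
wrist_force: [-0.1, -0.3, 6.0]
grip_width: 31.6
grip_force: 69.2
```

```bash
python3 -c "
from h import *
to(512,291,190,1.143)"
```

```text
t 2.55 pos [510.3 292.9  90.8] dx dy dz [-0.24 -0.09 -9.92] rot [ 0.001  0.001 -0.   ] F [-0.1 -0.3  6. ] grip 31.6
```

>>> move_arm(
  plan=[
    {"dx": 0,"dy": 0,"dz": -5,"ax": 0,"ay": 0,"az": 0},
    {"dx": 0,"dy": 0,"dz": -10.5,"ax": 0,"ay": 0,"az": 0},
    {"dx": 0,"dy": 0,"dz": -11,"ax": 0,"ay": 0,"az": 0},
    {"dx": 0,"dy": 0,"dz": -11,"ax": 0,"ay": 0,"az": 0},
  ],
)

```text
time: 3.05
eef_pos: [509.4, 292.5, 199.6]
orientation: [[-0.91, 0.415, -0.0], [0.415, 0.91, -0.0], [0.0, -0.0, -1.0]]
wrist_force: [0.2, -0.0, -1.8]
grip_width: 31.3
grip_force: 71.1
```

```bash
python3 -c "
from h import *
to(613.5,56,198,1.143)"
```

```text
t 3.05 pos [509.4 292.5 199.6] dx dy dz [-19.28 -17.2    0.16] rot [-0. -0. -0.] F [ 0.2 -0.  -1.8] grip 31.3
```

>>> move_arm(
  plan=[
    {"dx": -19.3,"dy": -17.2,"dz": 0,"ax": 0,"ay": 0,"az": 0},
    {"dx": -19.3,"dy": -17.2,"dz": 0,"ax": 0,"ay": 0,"az": 0},
    {"dx": -19.3,"dy": -17.2,"dz": 0,"ax": 0,"ay": 0,"az": 0},
    {"dx": -19.3,"dy": -17.2,"dz": 0,"ax": 0,"ay": 0,"az": 0},
    {"dx": -19.3,"dy": -17.2,"dz": 0,"ax": 0,"ay": 0,"az": 0},
  ],
)

```text
time: 3.68
eef_pos: [614.2, 51.8, 196.8]
orientation: [[-0.908, 0.419, -0.004], [0.419, 0.908, -0.002], [0.003, -0.003, -1.0]]
wrist_force: [0.1, 0.4, -1.2]
grip_width: 31.7
grip_force: 71.2
```

```bash
python3 -c "
from h import *
to(613.5,56,180,1.143)
c=cam('top');s=cam('scene')
a=c[0][150:270,280:440]; b=s[0][130:280,300:460]
p=robot.state()['eef_pos']
for k,z in (('collar mid',-10),('tip',-81)): print(k,proj(s,[p[0],p[1],p[2]+z]),proj(c,[p[0],p[1],p[2]+z]))
print('face',proj(s,[614.5,55,100]))
cv2.imwrite('pics/g2.png',np.hstack([cv2.resize(a,(400,300)),cv2.resize(b,(400,375))[:300]]) if 0 else cv2.resize(s[0][120:270,290:490],(800,600),interpolation=cv2.INTER_CUBIC))"
```

```text
t 3.67 pos [614.2  51.8 196.8] dx dy dz [0.23 0.36 1.68] rot [-0.003 -0.003 -0.005] F [ 0.1  0.4 -1.2] grip 31.7
collar mid [374.70648438 180.71786792] [363.75312177 198.08491119]
tip [372.486743  212.8759274] [360.9098995  204.78007413]
face [372.25343455 219.36472397]
```

View pics/g2.png

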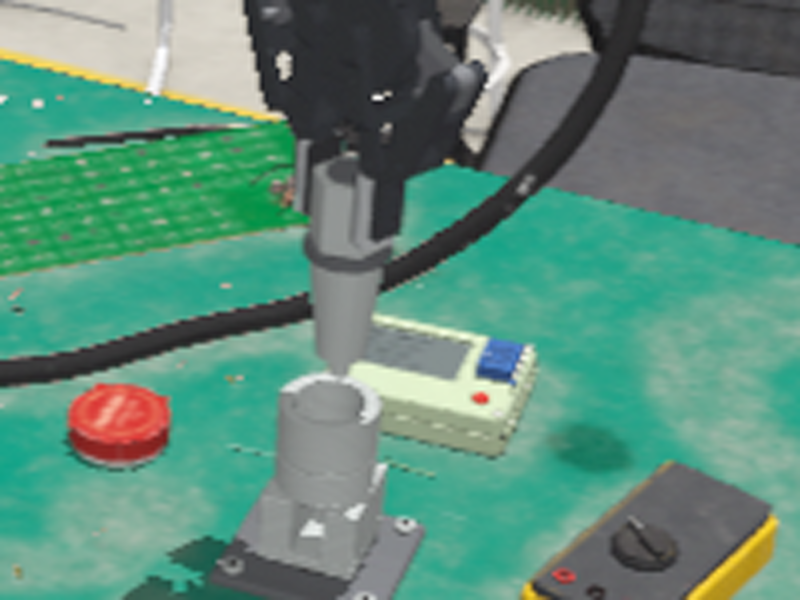

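The tip (375.5,213) sits about 3 px to the right of the sleeve centre (372.5). I'll correct the TCP to about (612,57.5) and descend part way.

```bash
python3 -c "
from h import *
to(612,57.5,150,1.143)"
```

```text
t 3.77 pos [612.9  54.8 197.1] dx dy dz [0.18 0.21 4.71] rot [-0.002 -0.004 -0.003] F [-0.2  0.5 -2.4] grip 31.5
```

>>> move_arm(
  plan=[
    {"dx": 0.2,"dy": 0.07,"dz": 0,"ax": 0,"ay": 0,"az": 0},
    {"dx": 0.2,"dy": 0.07,"dz": 2.5,"ax": 0,"ay": 0,"az": 0},
    {"dx": 0.2,"dy": 0.07,"dz": 4.5,"ax": 0,"ay": 0,"az": 0},
    {"dx": 0.2,"dy": 0.07,"dz": 4.5,"ax": 0,"ay": 0,"az": 0},
    {"dx": 0.2,"dy": 0.07,"dz": 4.5,"ax": 0,"ay": 0,"az": 0},
  ],
)

```text
time: 4.4
eef_pos: [612.2, 59.0, 155.3]
orientation: [[-0.911, 0.413, -0.0], [0.413, 0.911, 0.0], [0.0, 0.0, -1.0]]
wrist_force: [0.9, 0.5, -1.4]
grip_width: 31.4
grip_force: 71.2
```

```bash
python3 -c "
from h import *
to(612,57.5,122,1.143)
s=cam('scene');c=cam('top')
p=robot.state()['eef_pos']
print(proj(s,[p[0],p[1],p[2]-10]))
cv2.imwrite('pics/g3.png',np.hstack([cv2.resize(s[0][150:250,320:440],(480,400),interpolation=cv2.INTER_CUBIC),cv2.resize(c[0][160:260,320:400],(320,400),interpolation=cv2.INTER_CUBIC)]))"
```

```text
t 4.4 pos [612.2  59.  155.3] dx dy dz [-0.05 -0.14  3.33] rot [ 0.    -0.     0.002] F [ 0.9  0.5 -1.4] grip 31.4
[371.57697038 199.37636681]
```

View pics/g3.png

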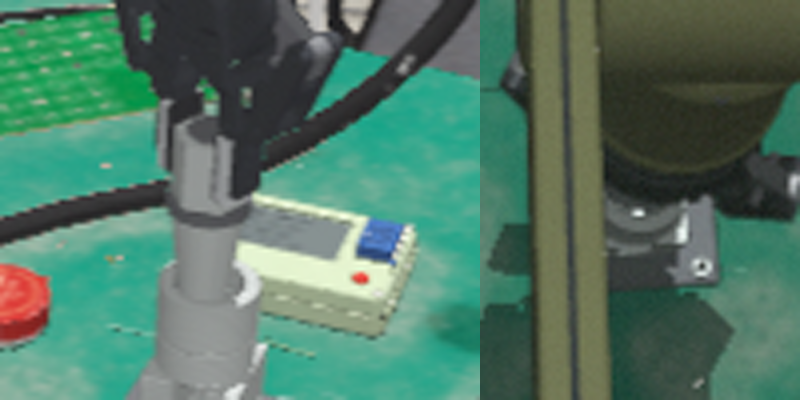

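In the scene view the collar and sleeve are aligned at crop x≈210. I continue down to just before bearing.

>>> move_arm(
  plan=[
    {"dx": 0,"dy": 0,"dz": 2,"ax": 0,"ay": 0,"az": 0},
    {"dx": 0,"dy": 0,"dz": 2.8,"ax": 0,"ay": 0,"az": 0},
    {"dx": 0,"dy": 0,"dz": 3.2,"ax": 0,"ay": 0,"az": 0},
    {"dx": 0,"dy": 0,"dz": 3.2,"ax": 0,"ay": 0,"az": 0},
  ],
)

```text
time: 5.0
eef_pos: [612.8, 57.0, 122.9]
orientation: [[-0.91, 0.415, 0.0], [0.415, 0.91, -0.001], [-0.001, -0.001, -1.0]]
wrist_force: [0.1, -3.1, -2.6]
grip_width: 31.7
grip_force: 71.1
```

```bash
python3 -c "
from h import *
to(612,57.5,118,1.143); print(robot.state()['torque'])"
```

```text
t 5.0 pos [612.8  57.  122.9] dx dy dz [0.09 0.02 0.49] rot [-0.001  0.001 -0.   ] F [ 0.1 -3.1 -2.6] grip 31.7
[-0.6144794  -0.11507517 -0.03287838]
```

>>> move_arm(
  plan=[
    {"dx": -0.04,"dy": -0.09,"dz": 0,"ax": 0,"ay": 0,"az": 0},
    {"dx": -0.04,"dy": -0.09,"dz": 0.3,"ax": 0,"ay": 0,"az": 0},
    {"dx": -0.04,"dy": -0.09,"dz": 0.4,"ax": 0,"ay": 0,"az": 0},
    {"dx": -0.04,"dy": -0.09,"dz": 0.4,"ax": 0,"ay": 0,"az": 0},
  ],
)

```text
time: 5.5
eef_pos: [612.8, 56.5, 118.8]
orientation: [[-0.91, 0.415, 0.001], [0.415, 0.91, -0.0], [-0.001, -0.0, -1.0]]
wrist_force: [0.9, -2.9, -1.4]
grip_width: 31.2
grip_force: 71.3
```

```bash
python3 -c "
from h import *
to(612,57.5,118,1.143); print(robot.state()['torque'])"
```

```text
t 5.5 pos [612.8  56.5 118.8] dx dy dz [0.11 0.06 0.08] rot [-0.     0.001  0.   ] F [ 0.9 -2.9 -1.4] grip 31.2
[-0.58511415 -0.12980346 -0.01545079]
```

>>> move_arm(
  plan=[
    {"dx": -0.06,"dy": -0.13,"dz": 0,"ax": 0,"ay": 0,"az": 0},
    {"dx": -0.06,"dy": -0.13,"dz": 0.1,"ax": 0,"ay": 0,"az": 0},
    {"dx": -0.06,"dy": -0.13,"dz": 0.15,"ax": 0,"ay": 0,"az": 0},
    {"dx": -0.06,"dy": -0.13,"dz": 0.15,"ax": 0,"ay": 0,"az": 0},
  ],
)

```text
time: 6.0
eef_pos: [612.9, 55.9, 117.4]
orientation: [[-0.91, 0.415, 0.001], [0.415, 0.91, 0.001], [-0.0, 0.001, -1.0]]
wrist_force: [3.2, 2.0, -0.3]
grip_width: 31.2
grip_force: 71.3
```

```bash
python3 -c "
from h import *
to(612,57.5,118,1.143); print(robot.state()['torque'])"
```

```text
t 6.0 pos [612.9  55.9 117.4] dx dy dz [ 0.15  0.11 -0.06] rot [ 0.001  0.    -0.   ] F [ 3.2  2.  -0.3] grip 31.2
[ 0.45388634 -0.33401179  0.00067932]
```

>>> move_arm(
  plan=[
    {"dx": -0.06,"dy": 0.09,"dz": 0.05,"ax": 0,"ay": 0,"az": 0},
    {"dx": -0.06,"dy": 0.09,"dz": 0.15,"ax": 0,"ay": 0,"az": 0},
    {"dx": -0.06,"dy": 0.09,"dz": 0.15,"ax": 0,"ay": 0,"az": 0},
  ],
)

```text
time: 6.38
eef_pos: [613.1, 55.9, 116.1]
orientation: [[-0.91, 0.415, -0.0], [0.415, 0.91, 0.0], [0.0, 0.0, -1.0]]
wrist_force: [-1.2, 1.8, 4.1]
grip_width: 31.3
grip_force: 71.8
```

```bash
python3 -c "
from h import *
to(612,57.5,118,1.143); print(robot.state()['torque'])"
```

```text
t 6.38 pos [613.1  55.9 116.1] dx dy dz [ 0.17  0.1  -0.19] rot [ 0. -0. -0.] F [-1.2  1.8  4.1] grip 31.3
[0.28626003 0.18563774 0.01740622]
```

>>> move_arm(
  plan=[
    {"dx": 0.02,"dy": 0.03,"dz": 0.08,"ax": 0,"ay": 0,"az": 0},
    {"dx": 0.02,"dy": 0.03,"dz": 0.12,"ax": 0,"ay": 0,"az": 0},
  ],
)

```text
time: 6.62
eef_pos: [613.1, 56.0, 115.3]
orientation: [[-0.91, 0.415, 0.0], [0.415, 0.91, -0.0], [-0.0, -0.0, -1.0]]
wrist_force: [-3.0, 0.8, 8.1]
grip_width: 31.6
grip_force: 72.2
```

```bash
python3 -c "
from h import *
to(612,57.5,118,1.143); print(robot.state()['joint_positions'])"
```

```text
t 6.62 pos [613.1  56.  115.3] dx dy dz [ 0.17  0.09 -0.27] rot [-0.  0.  0.] F [-3.   0.8  8.1] grip 31.6
[ 2.26419569e-02  4.65247789e-01  1.56780910e+00 -4.13625297e-04
  1.10851267e+00 -1.12025299e+00]
```

>>> move_arm(
  plan=[
    {"dx": 0.05,"dy": -0.02,"dz": 0.1,"ax": 0,"ay": 0,"az": 0},
    {"dx": 0.05,"dy": -0.02,"dz": 0.12,"ax": 0,"ay": 0,"az": 0.17},
    {"dx": 0.05,"dy": -0.02,"dz": 0.14,"ax": 0,"ay": 0,"az": 0.35},
    {"dx": 0.05,"dy": -0.02,"dz": 0.14,"ax": 0,"ay": 0,"az": 0.17},
    {"dx": 0.05,"dy": -0.02,"dz": 0.14,"ax": 0,"ay": 0,"az": 0},
  ],
)

```text
time: 7.25
eef_pos: [613.0, 56.0, 114.0]
orientation: [[-0.912, 0.411, 0.001], [0.411, 0.912, -0.0], [-0.001, 0.0, -1.0]]
wrist_force: [-2.0, 0.1, 6.0]
grip_width: 31.4
grip_force: 69.7
```

```bash
python3 -c "
from h import *
to(612,57.5,118,1.143)"
```

```text
t 7.25 pos [613.  56. 114.] dx dy dz [ 0.16  0.1  -0.4 ] rot [0.    0.001 0.005] F [-2.   0.1  6. ] grip 31.4
```

>>> move_arm(
  plan=[
    {"dx": 0.04,"dy": -0.02,"dz": 0.12,"ax": 0,"ay": 0,"az": 0.17},
    {"dx": 0.04,"dy": -0.02,"dz": 0.2,"ax": 0,"ay": 0,"az": 0.35},
    {"dx": 0.04,"dy": -0.02,"dz": 0.2,"ax": 0,"ay": 0,"az": 0.17},
    {"dx": 0.04,"dy": -0.02,"dz": 0.22,"ax": 0,"ay": 0,"az": 0},
  ],
)

```text
time: 7.75
eef_pos: [613.0, 56.0, 112.7]
orientation: [[-0.912, 0.411, 0.002], [0.411, 0.912, -0.0], [-0.002, 0.001, -1.0]]
wrist_force: [-3.0, -0.3, 12.2]
grip_width: 31.1
grip_force: 69.4
```

```bash
python3 -c "
from h import *
to(612,57.5,118,1.143)"
```

```text
t 7.75 pos [613.   56.  112.7] dx dy dz [ 0.15  0.1  -0.53] rot [0.001 0.002 0.004] F [-3.  -0.3 12.2] grip 31.1
```

>>> move_arm(
  plan=[
    {"dx": 0.05,"dy": -0.02,"dz": 0.06,"ax": 0,"ay": 0,"az": 0.17},
    {"dx": 0.05,"dy": -0.02,"dz": 0.08,"ax": 0,"ay": 0,"az": 0.35},
    {"dx": 0.05,"dy": -0.02,"dz": 0.1,"ax": 0,"ay": 0,"az": 0.17},
    {"dx": 0.05,"dy": -0.02,"dz": 0.12,"ax": 0,"ay": 0,"az": 0},
  ],
)

```text
time: 8.25
eef_pos: [613.0, 56.0, 112.1]
orientation: [[-0.912, 0.411, 0.003], [0.411, 0.912, -0.0], [-0.003, 0.001, -1.0]]
wrist_force: [-2.9, -0.2, 13.5]
grip_width: 31.1
grip_force: 68.8
```

```bash
python3 -c "
from h import *
to(612,57.5,118,1.143)"
```

```text
t 8.25 pos [613.   56.  112.1] dx dy dz [ 0.15  0.1  -0.59] rot [0.001 0.003 0.004] F [-2.9 -0.2 13.5] grip 31.1
```

>>> move_arm(
  plan=[
    {"dx": 0.05,"dy": -0.02,"dz": 0.06,"ax": 0,"ay": -0.002,"az": 0.17},
    {"dx": 0.05,"dy": -0.02,"dz": 0.08,"ax": 0,"ay": -0.002,"az": 0.35},
    {"dx": 0.05,"dy": -0.02,"dz": 0.1,"ax": 0,"ay": -0.002,"az": 0.17},
    {"dx": 0.05,"dy": -0.02,"dz": 0.11,"ax": 0,"ay": -0.002,"az": 0},
  ],
)

```text
time: 8.75
eef_pos: [613.0, 56.0, 111.6]
orientation: [[-0.911, 0.411, 0.006], [0.411, 0.911, -0.001], [-0.006, 0.002, -1.0]]
wrist_force: [-2.5, -0.1, 15.8]
grip_width: 31.4
grip_force: 68.6
```

```bash
python3 -c "
from h import *
to(612,57.5,118,1.143)"
```

```text
t 8.75 pos [613.   56.  111.6] dx dy dz [ 0.15  0.1  -0.65] rot [0.002 0.006 0.004] F [-2.5 -0.1 15.8] grip 31.4
```

>>> move_arm(
  plan=[
    {"dx": 0.03,"dy": 0,"dz": 0,"ax": 0,"ay": 0.004,"az": 0.18},
    {"dx": 0.03,"dy": 0,"dz": 0,"ax": 0,"ay": 0.004,"az": 0.36},
    {"dx": 0.03,"dy": 0,"dz": 0,"ax": 0,"ay": 0.004,"az": 0.18},
    {"dx": 0.03,"dy": 0,"dz": 0.0,"ax": 0,"ay": 0.004,"az": 0},
  ],
)

```text
time: 9.25
eef_pos: [613.0, 56.0, 111.5]
orientation: [[-0.912, 0.411, 0.003], [0.411, 0.912, 0.001], [-0.003, 0.002, -1.0]]
wrist_force: [-2.6, -0.9, 15.6]
grip_width: 31.4
grip_force: 68.6
```

```bash
python3 -c "
from h import *
to(612,57.5,118,1.143)"
```

```text
t 9.25 pos [613.   56.  111.5] dx dy dz [ 0.15  0.1  -0.65] rot [0.002 0.003 0.004] F [-2.6 -0.9 15.6] grip 31.4
```

>>> move_arm(
  plan=[
    {"dx": 0.03,"dy": 0,"dz": 0.02,"ax": 0,"ay": 0.002,"az": -0.18},
    {"dx": 0.03,"dy": 0,"dz": 0.02,"ax": 0,"ay": 0.002,"az": -0.36},
    {"dx": 0.03,"dy": 0,"dz": 0.02,"ax": 0,"ay": 0.002,"az": -0.36},
    {"dx": 0.03,"dy": 0,"dz": 0.02,"ax": 0,"ay": 0.002,"az": -0.18},
    {"dx": 0.03,"dy": 0,"dz": 0.02,"ax": 0,"ay": 0.002,"az": 0},
  ],
)

```text
time: 9.88
eef_pos: [613.0, 56.0, 111.5]
orientation: [[-0.908, 0.418, 0.002], [0.418, 0.908, 0.0], [-0.002, 0.001, -1.0]]
wrist_force: [-0.5, 0.1, 15.2]
grip_width: 31.3
grip_force: 77.8
```

>>> move_arm(
  plan=[
    {"dx": 0,"dy": 0,"dz": 0,"ax": 0,"ay": 0,"az": 0.18},
    {"dx": 0,"dy": 0,"dz": 0,"ax": 0,"ay": 0,"az": 0.36},
    {"dx": 0,"dy": 0,"dz": 0,"ax": 0,"ay": 0,"az": 0.36},
    {"dx": 0,"dy": 0,"dz": 0,"ax": 0,"ay": 0,"az": 0.18},
    {"dx": 0,"dy": 0,"dz": 0,"ax": 0,"ay": 0,"az": 0},
  ],
)

```text
time: 10.5
eef_pos: [613.4, 55.9, 111.5]
orientation: [[-0.912, 0.411, 0.003], [0.411, 0.912, 0.001], [-0.002, 0.002, -1.0]]
wrist_force: [0.2, -1.6, 14.5]
grip_width: 31.1
grip_force: 68.8
```

```bash
python3 -c "
from h import *
to(612,57.5,118,1.143)
s=cam('scene')
cv2.imwrite('pics/g4.png',cv2.resize(s[0][180:260,335:415],(600,600),interpolation=cv2.INTER_CUBIC))"
```

```text
t 10.5 pos [613.4  55.9 111.5] dx dy dz [ 0.19  0.09 -0.65] rot [0.002 0.002 0.004] F [ 0.2 -1.6 14.5] grip 31.1
```

View pics/g4.png

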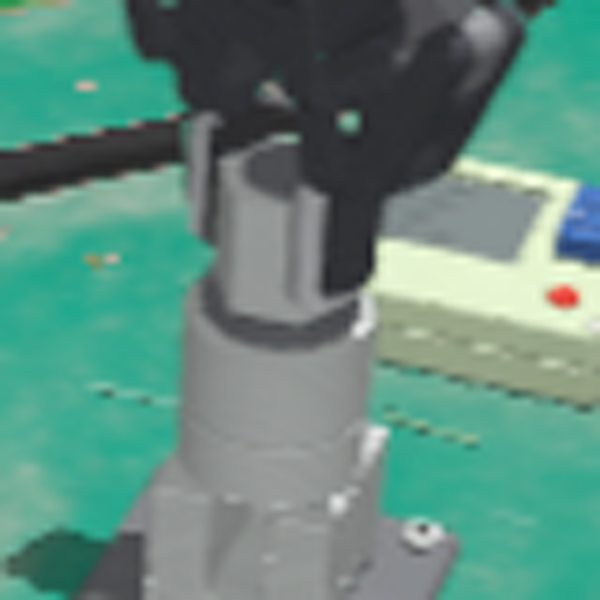

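The collar now lies on the sleeve's face with no visible gap (crop y≈330) and the force is steady. I'll relax the push, let go and rise.

>>> move_arm(
  plan=[
    {"dx": 0,"dy": 0,"dz": -0.2,"ax": 0,"ay": 0,"az": 0},
    {"dx": 0,"dy": 0,"dz": -0.33,"ax": 0,"ay": 0,"az": 0},
    {"dx": 0,"dy": 0,"dz": -0.33,"ax": 0,"ay": 0,"az": 0},
  ],
)

```text
time: 10.92
eef_pos: [613.3, 55.9, 112.8]
orientation: [[-0.91, 0.415, 0.002], [0.415, 0.91, 0.001], [-0.001, 0.001, -1.0]]
wrist_force: [3.2, -1.5, 5.7]
grip_width: 30.8
grip_force: 70.3
```

>>> move_arm(
  plan=[
    {"dx": 0,"dy": 0,"dz": 0,"ax": 0,"ay": 0,"az": 0},
    {"dx": 0,"dy": 0,"dz": 0,"ax": 0,"ay": 0,"az": 0},
    {"dx": 0,"dy": 0,"dz": 0,"ax": 0,"ay": 0,"az": 0},
    {"dx": 0,"dy": 0,"dz": 0,"ax": 0,"ay": 0,"az": 0},
  ],
  fingers=8.5,
)

```text
time: 11.42
eef_pos: [610.1, 56.5, 111.2]
orientation: [[-0.91, 0.415, -0.005], [0.415, 0.91, 0.002], [0.005, -0.001, -1.0]]
wrist_force: [-0.3, 0.4, -0.7]
grip_width: 85.1
grip_force: 0.0
```

>>> move_arm(
  plan=[
    {"dx": 0,"dy": 0,"dz": -4,"ax": 0,"ay": 0,"az": 0},
    {"dx": 0,"dy": 0,"dz": -8,"ax": 0,"ay": 0,"az": 0},
    {"dx": 0,"dy": 0,"dz": -12,"ax": 0,"ay": 0,"az": 0},
    {"dx": 0,"dy": 0,"dz": -12,"ax": 0,"ay": 0,"az": 0},
    {"dx": 0,"dy": 0,"dz": -12,"ax": 0,"ay": 0,"az": 0},
  ],
)

```text
time: 12.05
eef_pos: [610.5, 56.3, 231.1]
orientation: [[-0.91, 0.415, -0.005], [0.415, 0.91, 0.002], [0.005, -0.0, -1.0]]
wrist_force: [0.3, -0.3, -0.5]
grip_width: 85.0
grip_force: 0.0
```

```bash
python3 -c "
from h import *
psi=-0.248-np.pi/2
d=np.array([np.cos(-.248),np.sin(-.248)]); o=np.array([569.4,-164.3])-79*d-1.5*d; g=o-60*d; print('origin',o,'grasp',g, 'psi',psi)
s=cam('scene')
m=cv2.resize(s[0][190:250,335:415],(800,600),interpolation=cv2.INTER_CUBIC); cv2.imwrite('pics/g5.png',m)
to(g[0],g[1],120,psi+np.pi)"
```

```text
origin [ 491.36287404 -144.54001591] grasp [ 433.19855655 -129.81207745] psi -1.8187963267948966
t 12.1 pos [610.   56.3 230.3] dx dy dz [  8.3  -24.25  11.12] rot [-0.001 -0.007 -0.18 ] F [-0.2  0.3  0.2] grip 84.9
```

View pics/g5.png

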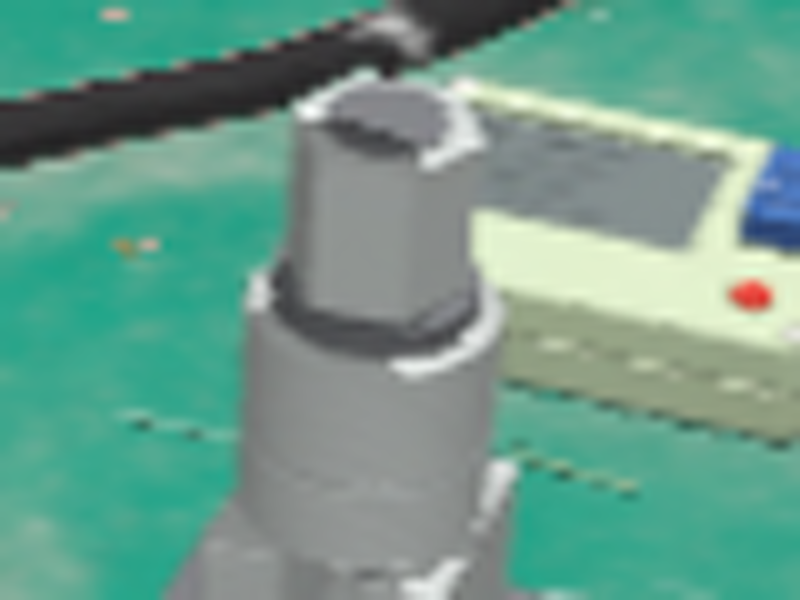

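Collar appears home. A quick numeric check of the head-top height.

```bash
python3 -c "
from h import *
s=cam('scene');g=s[0]
for h in(0,2,4): print(h,[proj(s,[614.2,55.3,z]).round(2) for z in (140+h,100+h)])
crop=g[190:250,335:415]
hsv=cv2.cvtColor(crop,cv2.COLOR_BGR2GRAY)
# column profile through near side of collar/face
for x in (36,38,40): print(hsv[8:48,x].tolist())
"
```

```text
0 [array([373.25, 201.99]), array([372.05, 219.4 ])]
2 [array([373.31, 201.1 ]), array([372.11, 218.55])]
4 [array([373.37, 200.21]), array([372.17, 217.7 ])]
[174, 136, 136, 134, 112, 75, 81, 110, 141, 148, 148, 148, 148, 146, 147, 147, 147, 147, 147, 146, 146, 146, 146, 136, 77, 84, 83, 97, 140, 146, 146, 147, 148, 148, 150, 149, 150, 150, 147, 150]
[161, 135, 136, 135, 132, 75, 76, 97, 139, 147, 148, 148, 147, 147, 147, 147, 147, 147, 147, 147, 147, 147, 146, 144, 95, 82, 81, 92, 138, 148, 147, 147, 149, 149, 149, 150, 149, 150, 150, 149]
[177, 135, 135, 135, 135, 132, 77, 108, 138, 142, 147, 146, 145, 145, 145, 145, 143, 143, 144, 143, 143, 143, 142, 140, 110, 94, 81, 121, 229, 185, 148, 146, 147, 148, 148, 149, 149, 149, 149, 149]
```

```bash
python3 -c "
from h import *
s=cam('scene');g=s[0]
a=np.linspace(0,2*np.pi,721)
def near(r,z):
    p=np.array([proj(s,[614.4+r*np.cos(t),55+r*np.sin(t),z]) for t in a]); return p
for h in(0,1,2,3,4):
    p=near(21,100+h); i=[j for j in range(721) if abs(p[j,0]-373)<.3]; print(h,max(p[i,1]), min(p[:,0]),max(p[:,0]))
# old picture ring reference
o=cv2.cvtColor(cv2.imread('pics/scene0.png'),cv2.COLOR_BGR2GRAY)
print('far edge col372',o[205:225,372].tolist()); print('near',o[222:240,372].tolist())
for r in(17.5,25):
    p=near(r,100); i=[j for j in range(721) if abs(p[j,0]-372)<.3]; print(r,min(p[i,1]),max(p[i,1]))
"
```

```text
0 225.66934866242303 361.36782244552063 383.1297069935938
1 225.24095474840672 361.390670045201 383.1658110121923
2 224.8120333597512 361.41354526275506 383.20195880827913
3 224.3825835216496 361.4364481482893 383.23815046152527
4 223.95260425689148 361.4593787520315 383.27438605179526
far edge col372 [150, 144, 151, 159, 155, 177, 200, 218, 212, 223, 160, 141, 141, 143, 142, 140, 139, 140, 141, 145]
near [140, 141, 145, 183, 221, 172, 138, 139, 140, 141, 141, 141, 140, 142, 140, 141, 151, 147]
17.5 214.32022573478838 224.59461929838338
25 212.19361143481157 226.8658444642689
```

Estimated gap is about 0.9 mm, so the arbor is home. Now the drift.

>>> move_arm(
  plan=[
    {"dx": 8.3,"dy": -24.2,"dz": 11,"ax": 0,"ay": -0.006,"az": -0.18},
    {"dx": 8.3,"dy": -24.2,"dz": 11,"ax": 0,"ay": -0.006,"az": -0.18},
    {"dx": 8.3,"dy": -24.2,"dz": 11,"ax": 0,"ay": -0.006,"az": -0.18},
    {"dx": 8.3,"dy": -24.2,"dz": 11,"ax": 0,"ay": -0.006,"az": -0.18},
    {"dx": 8.3,"dy": -24.2,"dz": 11,"ax": 0,"ay": -0.006,"az": -0.18},
  ],
  fingers=6,
)

```text
time: 12.82
eef_pos: [430.4, -129.8, 119.7]
orientation: [[-0.969, 0.247, -0.004], [0.247, 0.969, 0.001], [0.004, 0.0, -1.0]]
wrist_force: [-0.0, -0.2, 0.2]
grip_width: 60.0
grip_force: 0.0
```

```bash
python3 -c "
from h import *
to(433.2,-129.8,120,1.323); to(433.2,-129.8,3,1.323)
s=cam('scene'); p=robot.state()['eef_pos']; print(proj(s,p),proj(s,[433.2,-129.8,10]),proj(s,[433.2,-129.8,20]))
cv2.imwrite('pics/g6.png',cv2.resize(s[0][250:370,390:510],(600,600),interpolation=cv2.INTER_CUBIC))"
```

```text
t 12.82 pos [ 430.4 -129.8  119.7] dx dy dz [-0.27  0.07 -0.03] rot [ 0.    -0.004 -0.002] F [-0.  -0.2  0.2] grip 60.0
t 12.82 pos [ 430.4 -129.8  119.7] dx dy dz [-0.31  0.07 11.67] rot [ 0.    -0.004 -0.002] F [-0.  -0.2  0.2] grip 60.0
[435.86983622 303.4675979 ] [427.6120088  349.13710565] [428.3541539  345.05226262]
```

View pics/g6.png

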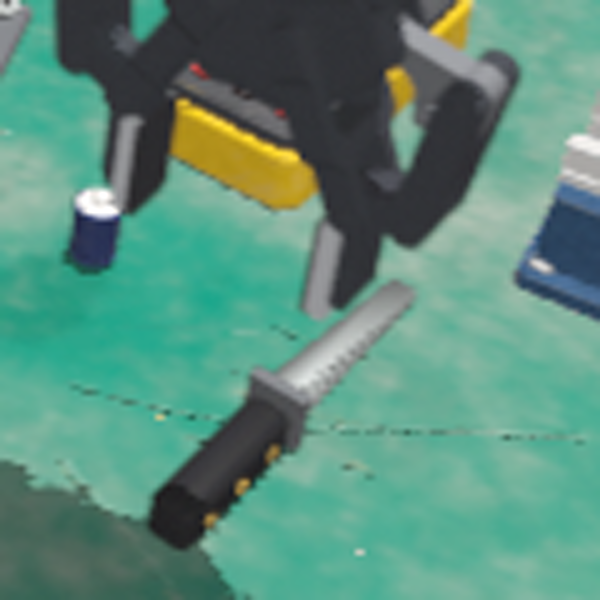

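The projected grasp point (428,345) lies on the handle's rear half, and the finger midpoint (435.6,301) matches the TCP projection. Next I descend and grip.

>>> move_arm(
  plan=[
    {"dx": -0.3,"dy": 0.07,"dz": 6,"ax": 0,"ay": -0.004,"az": 0},
    {"dx": -0.3,"dy": 0.07,"dz": 10.5,"ax": 0,"ay": -0.004,"az": 0},
    {"dx": -0.3,"dy": 0.07,"dz": 11.6,"ax": 0,"ay": -0.004,"az": 0},
    {"dx": -0.3,"dy": 0.07,"dz": 11.6,"ax": 0,"ay": -0.004,"az": 0},
  ],
)

```text
time: 13.38
eef_pos: [438.1, -129.1, 5.6]
orientation: [[-0.97, 0.245, 0.004], [0.245, 0.97, -0.001], [-0.004, 0.0, -1.0]]
wrist_force: [-0.4, 1.2, 0.8]
grip_width: 59.8
grip_force: 0.0
```

>>> move_arm(
  plan=[
    {"dx": 0,"dy": 0,"dz": 0,"ax": 0,"ay": 0,"az": 0},
    {"dx": 0,"dy": 0,"dz": 0,"ax": 0,"ay": 0,"az": 0},
    {"dx": 0,"dy": 0,"dz": 0,"ax": 0,"ay": 0,"az": 0},
    {"dx": 0,"dy": 0,"dz": 0,"ax": 0,"ay": 0,"az": 0},
    {"dx": 0,"dy": 0,"dz": 0,"ax": 0,"ay": 0,"az": 0},
  ],
  fingers=1,
  grip_force=80,
)

```text
time: 14.0
eef_pos: [439.3, -129.9, 7.7]
orientation: [[-0.969, 0.245, 0.009], [0.245, 0.969, -0.003], [-0.009, -0.0, -1.0]]
wrist_force: [-0.8, -0.6, 7.5]
grip_width: 15.7
grip_force: 78.1
```

```bash
python3 -c "
from h import *
to(433.2,-129.8,43,1.323)"
```

```text
t 14.0 pos [ 439.3 -129.9    7.7] dx dy dz [ 0.56 -0.14 -3.53] rot [-0.     0.009 -0.   ] F [-0.8 -0.6  7.5] grip 15.7
```

>>> move_arm(
  plan=[
    {"dx": 0,"dy": 0,"dz": 0,"ax": 0,"ay": 0,"az": 0},
    {"dx": 0.5,"dy": -0.1,"dz": 0,"ax": 0,"ay": 0.004,"az": 0},
    {"dx": 0.5,"dy": -0.1,"dz": 0,"ax": 0,"ay": 0.004,"az": 0},
  ],
  fingers=2.8,
)

```text
time: 14.38
eef_pos: [432.3, -128.9, 6.0]
orientation: [[-0.969, 0.245, 0.001], [0.245, 0.969, -0.0], [-0.001, 0.0, -1.0]]
wrist_force: [-0.4, -0.7, 0.2]
grip_width: 27.9
grip_force: 0.0
```

```bash
python3 -c "
from h import *
to(433.2,-129.8,2,1.323)"
```

```text
t 14.38 pos [ 432.3 -128.9    6. ] dx dy dz [-0.11 -0.06  0.4 ] rot [ 0.     0.001 -0.   ] F [-0.4 -0.7  0.2] grip 27.9
```

>>> move_arm(
  plan=[
    {"dx": 0,"dy": 0,"dz": 0.3,"ax": 0,"ay": 0,"az": 0},
    {"dx": 0,"dy": 0,"dz": 0.4,"ax": 0,"ay": 0,"az": 0},
    {"dx": 0,"dy": 0,"dz": 0.4,"ax": 0,"ay": 0,"az": 0},
  ],
)

```text
time: 14.75
eef_pos: [433.1, -129.1, 1.8]
orientation: [[-0.969, 0.245, 0.002], [0.245, 0.969, -0.0], [-0.002, 0.0, -1.0]]
wrist_force: [-1.2, -0.1, -0.4]
grip_width: 28.2
grip_force: 0.0
```

>>> move_arm(
  plan=[
    {"dx": 0,"dy": 0,"dz": 0,"ax": 0,"ay": 0,"az": 0},
    {"dx": 0,"dy": 0,"dz": 0,"ax": 0,"ay": 0,"az": 0},
    {"dx": 0,"dy": 0,"dz": 0,"ax": 0,"ay": 0,"az": 0},
  ],
  fingers=1,
  grip_force=80,
)

```text
time: 15.12
eef_pos: [433.1, -129.1, 2.2]
orientation: [[-0.969, 0.245, 0.002], [0.245, 0.969, -0.0], [-0.002, 0.0, -1.0]]
wrist_force: [-1.0, 0.2, 4.1]
grip_width: 16.0
grip_force: 78.4
```

```bash
python3 -c "
from h import *
to(433.2,-129.8,72,1.323)"
```

```text
t 15.12 pos [ 433.1 -129.1    2.2] dx dy dz [-0.04 -0.06 -6.98] rot [ 0.     0.002 -0.   ] F [-1.   0.2  4.1] grip 16.0
```

>>> move_arm(
  plan=[
    {"dx": 0,"dy": 0,"dz": -4,"ax": 0,"ay": 0,"az": 0},
    {"dx": 0,"dy": 0,"dz": -6.5,"ax": 0,"ay": 0.002,"az": 0},
    {"dx": 0,"dy": 0,"dz": -6.5,"ax": 0,"ay": 0.002,"az": 0},
  ],
)

```text
time: 15.5
eef_pos: [434.4, -129.7, 68.3]
orientation: [[-0.969, 0.245, 0.004], [0.245, 0.969, -0.001], [-0.004, -0.0, -1.0]]
wrist_force: [0.3, -0.4, -0.9]
grip_width: 16.2
grip_force: 78.6
```

```bash
python3 -c "
from h import *
to(439,41.1,40,1.65)"
```

```text
t 15.5 pos [ 434.4 -129.7   68.3] dx dy dz [ 3.75 16.67  2.81] rot [-0.001  0.004 -0.327] F [ 0.3 -0.4 -0.9] grip 16.2
```

>>> move_arm(
  plan=[
    {"dx": 3.0,"dy": 6,"dz": 0,"ax": 0,"ay": 0.004,"az": -0.16},
    {"dx": 3.7,"dy": 12,"dz": 0.5,"ax": 0,"ay": 0.004,"az": -0.327},
    {"dx": 3.75,"dy": 16.7,"dz": 1.5,"ax": 0,"ay": 0.004,"az": -0.327},
    {"dx": 3.75,"dy": 16.7,"dz": 2.8,"ax": 0,"ay": 0.004,"az": -0.327},
    {"dx": 3.75,"dy": 16.7,"dz": 2.8,"ax": 0,"ay": 0.004,"az": -0.327},
  ],
)

```text
time: 16.12
eef_pos: [435.5, 41.9, 37.2]
orientation: [[-0.997, -0.08, -0.009], [-0.08, 0.997, 0.0], [0.009, 0.001, -1.0]]
wrist_force: [0.1, 0.4, -1.2]
grip_width: 16.5
grip_force: 78.9
```

```bash
python3 -c "
from h import *
to(439,41.1,23.2,1.65)
c=cam('top');s=cam('scene')
st=robot.state();p=np.array(st['eef_pos']);R=st['orientation']; d=-R[:,0]
tip=p+139*d-np.array([0,0,2.2]); sm=np.array([614.5,55,20])-25*np.array([.9969,.0789,0])
print('tip w',tip,'top',proj(c,tip),'scene',proj(s,tip),'mouth',proj(c,sm),proj(s,sm))
cv2.imwrite('pics/g7.png',np.hstack([cv2.resize(c[0][185:305,320:400],(400,600),interpolation=cv2.INTER_CUBIC),cv2.resize(s[0][210:330,310:390],(400,600),interpolation=cv2.INTER_CUBIC)]))"
```

```text
t 16.12 pos [435.5  41.9  37.2] dx dy dz [-0.36 -0.11  1.4 ] rot [ 0.001 -0.009  0.001] F [ 0.1  0.4 -1.2] grip 16.5
tip w [575.12777574  51.82712796  35.23217531] top [359.46403004 229.71913782] scene [363.73692828 257.14167093] mouth [358.44193504 223.62755766] [365.83545708 258.89046091]
```

View pics/g7.png

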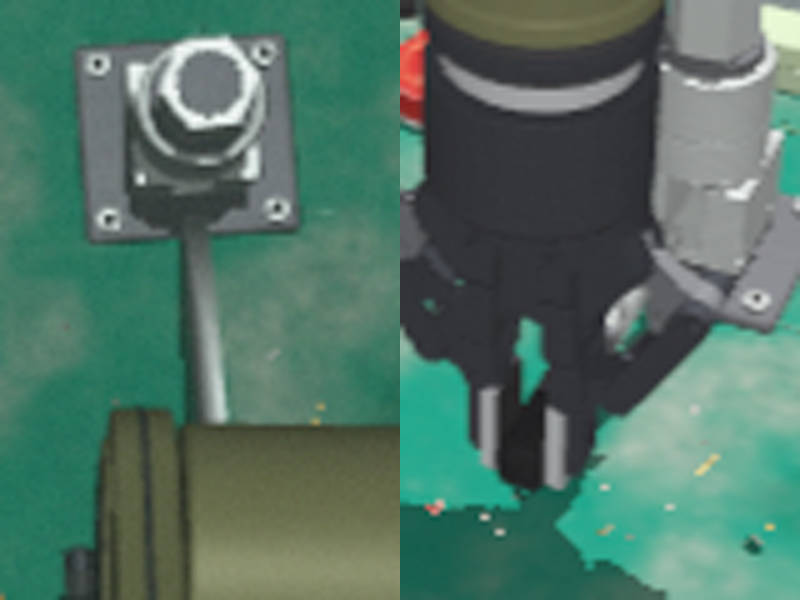

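Top view: the blade tip is at about crop (194,231), pointing at the slot, perhaps 1 to 2 mm to the left. I'll measure it numerically.

```bash
python3 -c "
from h import *
to(439,41.1,23.2,1.65)
c=cam('top')
b,g,r=[c[0][...,i].astype(int) for i in range(3)]
m=(g-r<25).astype(np.uint8)
for v in (232,236,240,246,252,258,264,268):
    x=[u for u in range(345,372) if m[v,u]]; uc=np.mean(x)
    # height of blade top approx by x position
    P=onz(c,uc,v,45); dt=575-P[0]; z=35+7+17.6*max(dt,0)/88; P=onz(c,uc,v,z); e=P[:2]-np.array([614.5,55]); print(v,x[0],x[-1],'lat',(e@[-.0789,.9969]).round(2),'ax',(e@[.9969,.0789]).round(1))
for v in (200,210,220,228):
    x=[u for u in range(325,395) if m[v,u]]; P=onz(c,(x[0]+x[-1])/2,v,8); e=P[:2]-np.array([614.5,55]); print('fl',v,x[0],x[-1],'lat',(e@[-.0789,.9969]).round(2))
"
```

```text
t 16.23 pos [436.6  41.   38.3] dx dy dz [-0.25 -0.01  1.51] rot [ 0.001 -0.006 -0.001] F [ 0.1 -0.2 -2. ] grip 15.9
232 345 362 lat 13.15 ax -44.2
236 358 362 lat 0.49 ax -53.3
240 358 362 lat 1.19 ax -61.6
246 358 363 lat 1.24 ax -73.9
252 358 364 lat 1.28 ax -86.2
258 359 364 lat 1.32 ax -98.3
264 360 364 lat 1.37 ax -110.4
268 345 365 lat 17.12 ax -117.4
fl 200 335 376 lat 1.72
fl 210 336 377 lat 1.12
fl 220 337 378 lat 0.53
fl 228 337 379 lat 0.68
```

>>> move_arm(
  plan=[
    {"dx": -0.2,"dy": 0,"dz": 1.0,"ax": 0,"ay": -0.006,"az": 0},
    {"dx": -0.2,"dy": 0,"dz": 1.45,"ax": 0,"ay": -0.006,"az": 0},
    {"dx": -0.2,"dy": 0,"dz": 1.45,"ax": 0,"ay": -0.006,"az": 0},
    {"dx": -0.2,"dy": 0,"dz": 1.45,"ax": 0,"ay": -0.006,"az": 0},
  ],
)

```text
time: 16.77
eef_pos: [439.5, 42.0, 24.5]
orientation: [[-0.997, -0.079, 0.002], [-0.079, 0.997, 0.001], [-0.002, 0.001, -1.0]]
wrist_force: [0.8, -0.2, -0.8]
grip_width: 15.8
grip_force: 78.9
```

```bash
python3 -c "
from h import *
to(439,41.1,23.2,1.65)"
```

```text
t 16.77 pos [439.5  42.   24.5] dx dy dz [ 0.06 -0.09  0.13] rot [ 0.001  0.002 -0.   ] F [ 0.8 -0.2 -0.8] grip 15.8
```

>>> move_arm(
  plan=[
    {"dx": -1.0,"dy": -0.06,"dz": 0.05,"ax": 0,"ay": 0,"az": 0},
    {"dx": -2,"dy": -0.06,"dz": 0.05,"ax": 0,"ay": 0,"az": 0},
    {"dx": -3,"dy": -0.06,"dz": 0.05,"ax": 0,"ay": 0,"az": 0},
    {"dx": -3,"dy": -0.06,"dz": 0.05,"ax": 0,"ay": 0,"az": 0},
  ],
)

```text
time: 17.27
eef_pos: [471.4, 44.0, 24.2]
orientation: [[-0.997, -0.079, 0.004], [-0.079, 0.997, 0.001], [-0.004, 0.001, -1.0]]
wrist_force: [0.3, 0.4, -1.4]
grip_width: 16.3
grip_force: 78.9
```

```bash
python3 -c "
from h import *
to(469,43.5,22.2,1.65); print(robot.state()['torque'])"
```

```text
t 17.27 pos [471.4  44.   24.2] dx dy dz [ 0.25 -0.03  0.2 ] rot [0.001 0.004 0.   ] F [ 0.3  0.4 -1.4] grip 16.3
[-0.04964783  0.09600466 -0.01125353]
```

>>> move_arm(
  plan=[
    {"dx": -0.7,"dy": 0,"dz": 0.1,"ax": 0,"ay": 0,"az": 0},
    {"dx": -1.4,"dy": 0,"dz": 0.2,"ax": 0,"ay": 0,"az": 0},
    {"dx": -2,"dy": 0,"dz": 0.25,"ax": 0,"ay": 0,"az": 0},
    {"dx": -2,"dy": 0,"dz": 0.25,"ax": 0,"ay": 0,"az": 0},
  ],
)

```text
time: 17.77
eef_pos: [490.4, 45.5, 21.7]
orientation: [[-0.997, -0.079, 0.003], [-0.079, 0.997, 0.001], [-0.003, 0.001, -1.0]]
wrist_force: [0.1, -0.1, -0.9]
grip_width: 16.0
grip_force: 79.0
```

```bash
python3 -c "
from h import *
to(499,45.5,22.2,1.65); print(robot.state()['torque'])"
```

```text
t 17.77 pos [490.4  45.5  21.7] dx dy dz [-0.85 -0.07 -0.05] rot [0.001 0.003 0.   ] F [ 0.1 -0.1 -0.9] grip 16.0
[ 0.06014839  0.04295789 -0.012904  ]
```

>>> move_arm(
  plan=[
    {"dx": -0.7,"dy": 0,"dz": 0.05,"ax": 0,"ay": 0,"az": 0},
    {"dx": -1.3,"dy": 0,"dz": 0.08,"ax": 0,"ay": 0,"az": 0},
    {"dx": -1.6,"dy": 0,"dz": 0.08,"ax": 0,"ay": 0,"az": 0},
    {"dx": -1.6,"dy": 0,"dz": 0.08,"ax": 0,"ay": 0,"az": 0},
  ],
)

```text
time: 18.27
eef_pos: [504.3, 46.7, 20.8]
orientation: [[-0.997, -0.079, 0.0], [-0.079, 0.997, 0.001], [-0.0, 0.001, -1.0]]
wrist_force: [-2.9, -0.2, 4.7]
grip_width: 16.3
grip_force: 79.7
```

```bash
python3 -c "
from h import *
to(499,45.5,22.2,1.65); print(robot.state()['torque'])"
```

```text
t 18.27 pos [504.3  46.7  20.8] dx dy dz [ 0.54 -0.08 -0.14] rot [0.001 0.    0.   ] F [-2.9 -0.2  4.7] grip 16.3
[-0.05877756  0.34695033 -0.03879925]
```

>>> move_arm(
  plan=[
    {"dx": -0.2,"dy": 0,"dz": 0,"ax": 0,"ay": 0,"az": 0},
    {"dx": -0.3,"dy": 0,"dz": 0,"ax": 0,"ay": 0,"az": 0},
    {"dx": -0.4,"dy": 0,"dz": 0,"ax": 0,"ay": 0,"az": 0},
  ],
)

```text
time: 18.65
eef_pos: [505.3, 46.9, 20.4]
orientation: [[-0.997, -0.079, -0.005], [-0.079, 0.997, 0.001], [0.005, 0.001, -1.0]]
wrist_force: [-8.7, -1.3, 7.1]
grip_width: 16.0
grip_force: 79.9
```

```bash
python3 -c "
from h import *
to(499,45.5,22.2,1.65); print(robot.state()['torque'])"
```

```text
t 18.65 pos [505.3  46.9  20.4] dx dy dz [ 0.64 -0.09 -0.18] rot [ 0.001 -0.005  0.   ] F [-8.7 -1.3  7.1] grip 16.0
[-0.11301228  1.16067984 -0.01115269]
```

>>> move_arm(
  plan=[
    {"dx": -0.15,"dy": 0,"dz": -0.05,"ax": 0,"ay": 0,"az": 0},
    {"dx": -0.3,"dy": 0,"dz": -0.05,"ax": 0,"ay": 0,"az": 0},
    {"dx": -0.4,"dy": 0,"dz": -0.05,"ax": 0,"ay": 0,"az": 0},
  ],
)

```text
time: 19.02
eef_pos: [506.4, 47.2, 20.4]
orientation: [[-0.997, -0.079, -0.01], [-0.079, 0.997, 0.001], [0.01, 0.001, -1.0]]
wrist_force: [-13.6, -1.7, 8.1]
grip_width: 15.8
grip_force: 80.1
```

```bash
python3 -c "
from h import *
to(499,45.5,22.2,1.65); print(robot.state()['torque'])"
```

```text
t 19.02 pos [506.4  47.2  20.4] dx dy dz [ 0.75 -0.11 -0.17] rot [ 0.001 -0.01   0.   ] F [-13.6  -1.7   8.1] grip 15.8
[-0.18944382  1.60799162  0.01042521]
```

>>> move_arm(
  plan=[
    {"dx": -0.15,"dy": 0,"dz": -0.05,"ax": 0,"ay": -0.003,"az": 0},
    {"dx": -0.3,"dy": 0,"dz": -0.1,"ax": 0,"ay": -0.006,"az": 0},
    {"dx": -0.45,"dy": 0,"dz": -0.1,"ax": 0,"ay": -0.006,"az": 0},
    {"dx": -0.5,"dy": 0,"dz": -0.1,"ax": 0,"ay": -0.006,"az": 0},
  ],
)

```text
time: 19.52
eef_pos: [507.9, 47.5, 20.6]
orientation: [[-0.997, -0.079, -0.011], [-0.079, 0.997, 0.001], [0.011, 0.002, -1.0]]
wrist_force: [-16.4, -0.9, 6.7]
grip_width: 16.1
grip_force: 80.0
```

```bash
python3 -c "
from h import *
to(499,45.5,22.2,1.65); print(robot.state()['torque'])"
```

```text
t 19.52 pos [507.9  47.5  20.6] dx dy dz [ 0.9  -0.13 -0.16] rot [ 0.002 -0.011  0.   ] F [-16.4  -0.9   6.7] grip 16.1
[-0.23200415  2.17885605 -0.07176252]
```

>>> move_arm(
  plan=[
    {"dx": -0.15,"dy": 0,"dz": -0.02,"ax": 0,"ay": 0,"az": 0},
    {"dx": -0.3,"dy": 0,"dz": -0.05,"ax": 0,"ay": 0,"az": 0},
    {"dx": -0.45,"dy": 0,"dz": -0.05,"ax": 0,"ay": 0,"az": 0},
    {"dx": -0.6,"dy": 0,"dz": -0.05,"ax": 0,"ay": 0,"az": 0},
  ],
)

```text
time: 20.02
eef_pos: [514.5, 48.1, 21.0]
orientation: [[-0.997, -0.079, -0.009], [-0.079, 0.997, 0.001], [0.009, 0.002, -1.0]]
wrist_force: [-12.8, -0.6, 4.7]
grip_width: 15.9
grip_force: 79.8
```

```bash
python3 -c "
from h import *
to(499,45.5,22.2,1.65); print(robot.state()['torque'])"
```

```text
t 20.02 pos [514.5  48.1  21. ] dx dy dz [ 1.57 -0.14 -0.1 ] rot [ 0.002 -0.009  0.   ] F [-12.8  -0.6   4.7] grip 15.9
[-0.0521453   1.67525384 -0.00407457]
```

>>> move_arm(
  plan=[
    {"dx": -0.3,"dy": 0,"dz": 0,"ax": 0,"ay": 0,"az": 0},
    {"dx": -0.6,"dy": 0,"dz": 0,"ax": 0,"ay": 0,"az": 0},
    {"dx": -0.9,"dy": 0,"dz": 0,"ax": 0,"ay": 0,"az": 0},
    {"dx": -1.2,"dy": 0,"dz": 0,"ax": 0,"ay": 0,"az": 0},
    {"dx": -1.5,"dy": 0,"dz": 0,"ax": 0,"ay": 0,"az": 0},
  ],
)

```text
time: 20.65
eef_pos: [535.0, 49.2, 22.1]
orientation: [[-0.997, -0.079, -0.001], [-0.079, 0.997, 0.001], [0.001, 0.001, -1.0]]
wrist_force: [-9.5, -1.9, -0.6]
grip_width: 15.9
grip_force: 79.1
```

```bash
python3 -c "
from h import *
to(499,45.5,22.2,1.65); print(robot.state()['torque'])"
```

```text
t 20.65 pos [535.   49.2  22.1] dx dy dz [ 3.62 -0.08 -0.01] rot [ 0.001 -0.001  0.   ] F [-9.5 -1.9 -0.6] grip 15.9
[-0.31900108  1.65842064  0.02585159]
```

>>> move_arm(
  plan=[
    {"dx": -0.2,"dy": 0,"dz": 0,"ax": 0,"ay": 0,"az": 0},
    {"dx": -0.4,"dy": 0,"dz": 0,"ax": 0,"ay": 0,"az": 0},
    {"dx": -0.4,"dy": 0,"dz": 0,"ax": 0,"ay": 0,"az": 0},
  ],
)

```text
time: 21.02
eef_pos: [535.0, 49.2, 21.6]
orientation: [[-0.997, -0.08, -0.007], [-0.08, 0.997, 0.0], [0.007, 0.001, -1.0]]
wrist_force: [-14.7, -2.1, 3.7]
grip_width: 16.0
grip_force: 79.5
```

```bash
python3 -c "
from h import *
to(499,45.5,22.2,1.65)
c=cam('top');s=cam('scene')
st=robot.state();p=np.array(st['eef_pos']);R=st['orientation']; d=-R[:,0]; print('tip',proj(c,p+139*d-[0,0,2]))
for h in(0,4,7): print(h,proj(s,[614.2,55.3,140+h]).round(1))
cv2.imwrite('pics/g8.png',np.hstack([cv2.resize(c[0][165:245,330:390],(450,600),interpolation=cv2.INTER_CUBIC),cv2.resize(s[0][190:270,345:392],(350,600),interpolation=cv2.INTER_CUBIC)]))"
```

```text
t 21.02 pos [535.   49.2  21.6] dx dy dz [ 3.62 -0.08 -0.04] rot [ 0.001 -0.007  0.001] F [-14.7  -2.1   3.7] grip 16.0
tip [355.23480264 183.67383071]
0 [373.3 202. ]
4 [373.4 200.2]
7 [373.5 198.9]
```

View pics/g8.png

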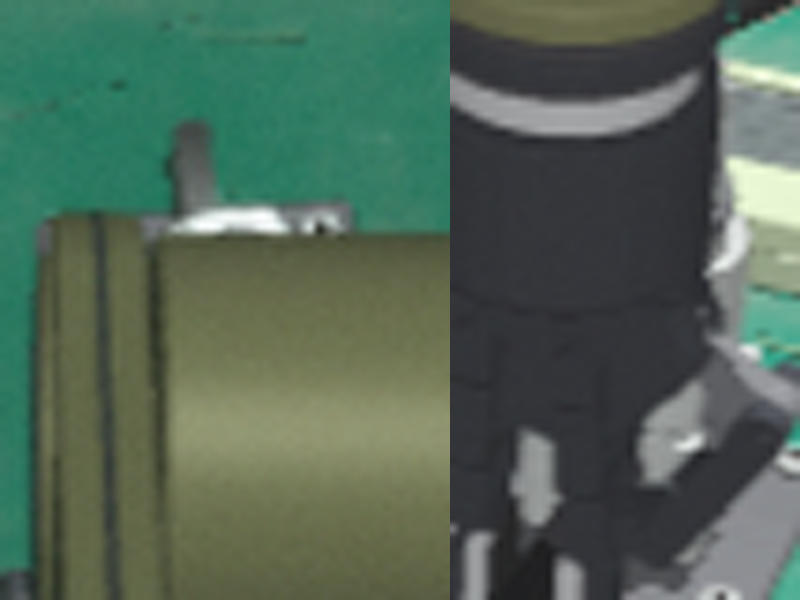

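The tip has emerged at top px (356,181), about 64 mm past the axis, so the shoulder is home. I relax, open and retreat upwards.

>>> move_arm(
  plan=[
    {"dx": 0.25,"dy": 0,"dz": 0,"ax": 0,"ay": 0,"az": 0},
    {"dx": 0.5,"dy": 0,"dz": 0,"ax": 0,"ay": 0,"az": 0},
    {"dx": 0.5,"dy": 0,"dz": 0,"ax": 0,"ay": 0,"az": 0},
  ],
)

```text
time: 21.5
eef_pos: [535.0, 49.2, 22.3]
orientation: [[-0.997, -0.079, 0.002], [-0.079, 0.997, 0.001], [-0.002, 0.001, -1.0]]
wrist_force: [-6.2, -1.6, -2.2]
grip_width: 16.3
grip_force: 78.8
```

```bash
python3 -c "
from h import *
to(499,45.5,22.2,1.65)"
```

```text
t 21.5 pos [535.   49.2  22.3] dx dy dz [ 3.62 -0.08  0.  ] rot [0.001 0.002 0.   ] F [-6.2 -1.6 -2.2] grip 16.3
```

>>> move_arm(
  plan=[
    {"dx": 0.2,"dy": 0,"dz": 0.05,"ax": 0,"ay": 0,"az": 0},
    {"dx": 0.3,"dy": 0,"dz": 0.05,"ax": 0,"ay": 0,"az": 0},
  ],
)

```text
time: 21.75
eef_pos: [535.0, 49.2, 22.3]
orientation: [[-0.997, -0.079, 0.008], [-0.079, 0.997, 0.001], [-0.008, 0.001, -1.0]]
wrist_force: [-1.2, 0.3, -3.5]
grip_width: 16.2
grip_force: 78.7
```

>>> move_arm(
  plan=[
    {"dx": 0,"dy": 0,"dz": 0,"ax": 0,"ay": 0,"az": 0},
    {"dx": 0,"dy": 0,"dz": 0,"ax": 0,"ay": 0,"az": 0},
    {"dx": 0,"dy": 0,"dz": 0,"ax": 0,"ay": 0,"az": 0},
  ],
  fingers=5,
)

```text
time: 22.12
eef_pos: [536.8, 49.2, 23.1]
orientation: [[-0.997, -0.079, 0.011], [-0.079, 0.997, 0.001], [-0.011, 0.001, -1.0]]
wrist_force: [-0.4, 0.0, 0.3]
grip_width: 49.8
grip_force: 0.0
```

>>> move_arm(
  plan=[
    {"dx": 0,"dy": 0,"dz": -3,"ax": 0,"ay": 0,"az": 0},
    {"dx": 1,"dy": 0,"dz": -6,"ax": 0,"ay": 0,"az": 0},
    {"dx": 3,"dy": 0,"dz": -12,"ax": 0,"ay": 0,"az": 0},
    {"dx": 6,"dy": 0,"dz": -18,"ax": 0,"ay": 0,"az": 0},
    {"dx": 10,"dy": 0,"dz": -20,"ax": 0,"ay": 0,"az": 0},
  ],
)

```text
time: 22.75
eef_pos: [436.6, 40.9, 225.5]
orientation: [[-0.997, -0.079, 0.017], [-0.079, 0.997, 0.001], [-0.017, 0.0, -1.0]]
wrist_force: [0.4, 0.5, -0.3]
grip_width: 49.9
grip_force: 0.0
```

```bash
python3 -c "
from h import *
to(499,45.5,22.2,1.65)
c=cam('top');s=cam('scene')
for h in(0,4,7): print(h,proj(s,[614.2,55.3,140+h]).round(1))
cv2.imwrite('pics/g9.png',np.hstack([cv2.resize(c[0][165:245,330:390],(450,600),interpolation=cv2.INTER_CUBIC),cv2.resize(s[0][190:280,340:392],(347,600),interpolation=cv2.INTER_CUBIC)]))
g=cv2.cvtColor(s[0],cv2.COLOR_BGR2GRAY); print(g[190:232,373].tolist())"
```

```text
t 22.75 pos [436.6  40.9 225.5] dx dy dz [-5.92 -0.03 20.44] rot [0.    0.017 0.   ] F [ 0.4  0.5 -0.3] grip 49.9
0 [373.3 202. ]
4 [373.4 200.2]
7 [373.5 198.9]
[46, 46, 51, 102, 86, 167, 136, 136, 135, 135, 136, 135, 127, 131, 222, 159, 147, 146, 147, 147, 147, 147, 147, 147, 147, 147, 146, 146, 146, 143, 87, 83, 83, 115, 145, 140, 138, 148, 147, 147, 149, 149]
```

View pics/g9.png

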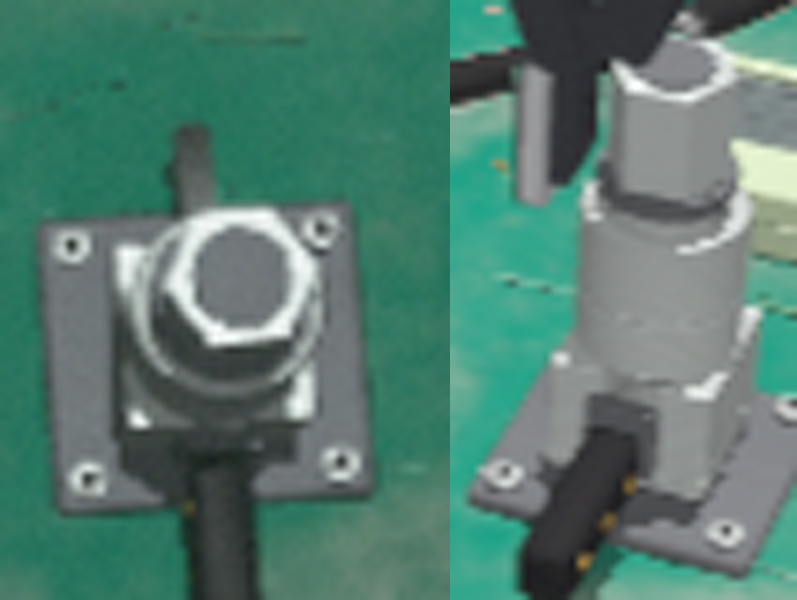

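The drift is in the slot and the arbor stands raised. The collar edge rose about 2.5 px, giving roughly 6.8 mm. I hand in.

```bash
python3 -c "
from h import *
print(robot.close_job())"
```

```text
the job is handed in; nothing more can be done
None
```

I handed the job in at about 23 s. The arbor was seated and then freed by the drift. At the end the drift was in the slot up to its shoulder, with the arbor standing loose on it about 6.8 mm above the face by camera estimate. The hand-in returned no verdict.

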